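# Fit the tablet arm on the desk pole

## Task

Fit the tablet arm on the desk pole: with its bar pointing to the robot's left, clear of the orange stop pin, lower its hub squarely over the pole and push it steadily and gently down, without forcing it, until you feel it pressed firmly home on the height collar. Then swing the arm clockwise, seen from above, until its bar comes gently up against the orange pin, and let go there. Leave everything else on the desk where it is.

Things in the scene. Friction and masses are not known exactly. Their poses are not given: they have to be found in the camera images.
- tablet_arm: Grey tablet arm, about 340 g: upright hub, flat bar, head with mounting plate. Origin on the bore axis at the hub's underside; z up the bore, x from the bore along the bar to the plate. Hub: upright tube 49 mm outside, 60 mm high, bore 28.4 mm right through. At the start it stands upright on the desk, on hub and plate.
- bar_grip (a point): Where the bar is best gripped, across its 22 mm width (y): middle of its section, 95 mm from the bore axis, 36 mm above the hub's underside; axes as the tablet arm's. The bar is 28 mm high (22 to 50 mm above the hub's underside) and runs out to 148 mm from the bore axis. Held much nearer the hub, the gripper would meet the pole. The hub tips and binds if it is forced down.
- brake (a point): In the bore, on its axis, 30 mm above the hub's underside: the level of the sprung nylon brake pad on the side of the black tension knob (-x; the knob sticks out 48 mm from the axis). The pad presses on the pole with about 13 N: the hub drags with 6 to 10 N, more than its weight, so it must be pushed down; when free, it stands about 1 mm off the pole's centre, towards -x.
- mount_plate (a point): Middle of the black upright mounting plate, 75 x 75 mm, 172 mm from the bore axis; its lower edge is level with the hub's underside. Swinging the fitted arm round the pole takes up to 5 N at the bar's grip point; it stays where it is left.
- pole: Desk pole, fixed to the desk, upright: round foot 110 mm wide, 10 mm high, black socket 42 mm wide up to 45 mm, then an aluminium pole 26 mm in diameter up to 240 mm, its uppermost 10 mm a rounded black cap (16 mm wide near the top). Origin at the middle of the foot's underside, z up, x straight ahead.
- pole_top (a point): Top of the pole's cap, on the pole's axis, 240 mm above the desk.
- pole_mid (a point): On the pole's axis, 100 mm above the desk. Hereabouts the black height collar is clamped, 50 mm across, 18 mm high; its upper face, where the hub comes to sit, is level, 80 to 125 mm above the desk. Its height differs each time and is not measured: look, or feel for it.
- pole_foot (a point): On the pole's axis, on the desk. The collar carries an upright orange stop pin, 8 mm thick, 52 mm from the axis, reaching 45 mm above the collar. Its direction from the axis is not measured: 8 to 43 degrees to the left (towards +y) of straight ahead (+x). The bar meets the pin when the arm's x axis is 17 degrees anticlockwise (seen from above) of that direction.
- tablet: Bystander: tablet lying flat, 165 x 240 x 8 mm, origin at its underside.
- mouse: Bystander: black mouse, 105 x 60 x 36 mm, origin at its underside.
- towel_roll: Bystander: upright paper towel roll, 110 mm across, 230 mm high, origin at its underside.
- mug: Bystander: blue mug, 82 mm across, 95 mm high, origin at its underside.
- driver: Bystander: screwdriver with orange handle, 180 mm long, lying; origin under its middle.
- hex_key: Bystander: dark steel hex key, 90 x 25 mm, lying.
- spare_collar: Bystander: plain black ring, 50 mm across, 18 mm high, lying flat.
There are look-alikes about, which are no part of the job. Leave any blue look-alike of the tablet_arm alone.

How it is judged (in metres and radians):
On the way, in this order (a step that is already met when the one before it is completed fails the run):
1. the hub is over the pole, more than 20 mm down from its top and upright (horizontal distance between tablet_arm and pole_top below 0.005 m and z of tablet_arm in the frame of pole_top below -0.02 m and angle between tablet_arm's own z axis and vertical below 0.08 rad), for 0.1 s.
2. the hub is pressed home on the collar (gap under 2 mm, square within 2.3 degrees, pressed on with at least 5 N), the bar pointing left and well clear of the stop pin (distance between tablet_arm and collar_c0 below 0.0112 m and horizontal distance between tablet_arm and pole below 0.004 m and angle between tablet_arm's own z axis and vertical below 0.04 rad and contact force between tablet_arm and collar_c0 above 5 N and y of bar_grip in the frame of pole above 0.06 m and horizontal distance between bar_grip and stop_pin_c0 above 0.054 m), for 0.3 s.
3. the bar is brought up against the stop pin (within about 3 degrees, touching it with at least 1.5 N) (horizontal distance between bar_grip and stop_pin_c0 below 0.049 m and contact force between tablet_arm and stop_pin_c0 above 1.5 N), for 0.1 s.
At the end, for the whole second after the job is handed in: The arm is released; its hub is on the pole and sits on the collar (gap under 2 mm, square within 2.3 degrees), and its bar rests against the orange stop pin (within about 3 degrees) (distance between tablet_arm and collar_c0 below 0.0112 m and horizontal distance between tablet_arm and pole below 0.004 m and angle between tablet_arm's own z axis and vertical below 0.04 rad and horizontal distance between bar_grip and stop_pin_c0 below 0.049 m); the robot touches nothing.
It fails at once if the hub is forced on the pole (contact force over 60 N) (contact force between tablet_arm and pole above 60 N).
It fails at once if the hub is rammed onto the collar (over 60 N) (contact force between tablet_arm and collar_c0 above 60 N).
It fails at once if the bar is rammed against the stop pin (over 40 N) (contact force between tablet_arm and stop_pin_c0 above 40 N).
It fails at once if a bystander is moved more than 20 mm (distance of any of tablet, mouse, towel_roll, mug, driver, hex_key, spare_collar from where it was at the start of the episode above 0.02 m).
It also fails if it takes over 67 s, if anything falls off the work surface, if the arm or the gripper's body presses on something with over 40 N, if the wrist force passes 120 N, or if a joint passes its speed limit or range.

## Robot

A 6-joint arm with a two-finger parallel gripper is mounted at the origin on the work surface. World frame = base frame: x ahead of the robot, y to its left, z up, the work surface at z = 0. Lengths are in m, angles in degrees, forces in N, time in s.
With the tool pointing down it reaches from about 0.375 to 0.975 m from the base axis. Payload 3.8 kg.
Tool frame: the origin (TCP) lies midway between the tips of the shut fingers; the grasp point (between the pads) lies 19 mm behind it; z points along the fingers, y is the direction in which the jaws open and shut (so a half turn about z gives the same grasp; the last joint's range is limited). The gripper opens to 85 mm and grips with 20 to 120 N. Pads are 22 mm wide; open, the fingers measure 114 mm over their backs; the gripper's body (76 mm by 85 mm) begins 54 mm behind the grasp point. The pads swing forward as they close: fully open they stand 13 mm farther back than shut.
Start: joints at [-70.64, 15.12, 91.902, -0, 72.978, -2.114], TCP at [0.247, -0.628, 0.231] pointing down, gripper open.
Joint ranges: [-150.88, 150.88], [-54.13, 125.18], [17.81, 147.31], [-75.09, 255.09], [0, 152.58], [-146.25, 146.25]. Speed limits (degrees/s): [147.25, 147.25, 180, 180, 180, 180].

## Interface

Orientations are given as a 3x3 rotation matrix whose columns are the frame's x, y, z axes.
In Python, from bench import * gives the robot as it stands.
- The arm moves only by the tool move_arm, never from a script. Its argument "commands" is a list that holds one entry, the list of rows, each a list of 5 numbers: the closure, from 0 (fully open) to 1 (shut), then the shift along the tool's x, y, z in units of 50 mm (1.0 is 50 mm), then the turn about the tool's z in rad. A call has 1 to 12 rows; each row is the pose to reach, as a shift and turn from the pose commanded when the call began, along the tool's axes at that moment; what a row does not reach only later rows make up. A row lasts 1/8 s, in which the tool goes at most 62.5 mm and 10.7 degrees, less where a joint would pass 70% of its speed; a pose out of reach is approached as far as the arm can. A call with a gripper value outside its range is refused whole. The fingers move at their own pace and stop on an object; "squeeze" is the grip in N (left out, the last holds). Time passes only in rows, so rows that repeat a pose let the fingers close. It gives the time, the measured TCP pose, the force and the opening at its end, in the units of the state.
- get_state(): the state, without advancing time (a new reading comes with each control period).
- get_image(name): name is "scene" or "top" or "wrist"; returns a dict with "img" (420x560x3 uint8, blue, green, red), "fovy" (degrees; the focal length in pixels is half the picture's height over the tangent of half this angle, whatever the lens; pixels are square), "cx", "cy" (the principal point, pixels), "cam_to_world" (4x4, takes a point from camera to world coordinates). Camera axes: x right, y down, z forward; pixel columns grow to the right and rows downward; lengths in m; the calibration is good to about 2 mm. A picture is of the moment at which its call begins. There is no depth.
- sign_off(): hands the job in, once; it reports no verdict.
The state is a dict: "time_s": time; "joints": joint angles; "dq": joint speeds; "tau": joint torques, N m; "ee_pos": TCP position; "eef_rot": TCP orientation; "wrist_force": force on the tool from outside, world axes, zero at the start; "wrist_torque": the same for the moment, N m; "finger_gap": finger opening in m.
Only numpy, scipy, OpenCV 4.12 (cv2) and the standard library are available. Lean on these libraries where they do the work, as an engineer would, in place of code of your own. Each camera call takes 0.05 s, during which the arm holds its last target.

## Working session

There is one attempt and no reset: what is moved stays moved. The work goes in short steps, Python scripts to look and compute and a tool call to move; the robot and the scene stay as the last step left them, time stands still between calls to the robot, and variables do not carry over. Pictures are saved under pics/ and viewed, and the job is handed in when it is done.

Besides the shell and the picture viewer there is one more tool, called after ">>>" by a JSON object that holds its "name" and its "arguments", one argument or row to a line. move_arm: Moves the arm, as the interface text tells. Its arguments: {"type":"object","properties":{"commands":{"type":"array","items":{"type":"array","items":{"type":"array","items":{"type":"number"}}}},"squeeze":{"type":"number"}},"required":["commands"]}

```bash
mkdir -p pics; ls; cat > h.py <<'E'
from bench import *
import numpy as np, cv2, json
def grab(n,tag):
    d=get_image(n); cv2.imwrite(f'pics/{tag}.png',d['img'])
    np.savez(f'pics/{tag}.npz',**{k:np.array(v) for k,v in d.items()}); return d
def load(tag):
    z=np.load(f'pics/{tag}.npz'); return {k:(z[k] if z[k].ndim else float(z[k])) for k in z.files}
def ray(d,u,v):
    f=d['img'].shape[0]/2/np.tan(np.radians(d['fovy'])/2)
    T=np.array(d['cam_to_world']); r=T[:3,:3]@np.array([(u-d['cx'])/f,(v-d['cy'])/f,1]); return T[:3,3],r/np.linalg.norm(r)
def onz(d,u,v,z):
    o,r=ray(d,u,v); return o+r*(z-o[2])/r[2]
def proj(d,p):
    f=d['img'].shape[0]/2/np.tan(np.radians(d['fovy'])/2)
    T=np.array(d['cam_to_world']); c=T[:3,:3].T@(np.array(p)-T[:3,3]); return np.array([f*c[0]/c[2]+d['cx'],f*c[1]/c[2]+d['cy']])
def tri(d1,p1,d2,p2):
    o1,r1=ray(d1,*p1);o2,r2=ray(d2,*p2)
    s=np.linalg.lstsq(np.c_[r1,-r2],o2-o1,rcond=None)[0]
    a=o1+s[0]*r1;b=o2+s[1]*r2; return (a+b)/2,np.linalg.norm(a-b)
E
python3 - <<'E'
from h import *
np.set_printoptions(precision=4,suppress=True)
for n in("scene","top","wrist"):
    d=grab(n,n+"0"); print(n,d['fovy'],d['cx'],d['cy'],np.array(d['cam_to_world']), {k for k in d})
print(get_state())
E
```

```text
pics
scene 51.47020430881712 276.43387490231436 214.57996498723585 [[-0.5444  0.6592 -0.5187  1.1034]
 [ 0.8387  0.4182 -0.3488  0.4231]
 [-0.013  -0.6249 -0.7806  1.0752]
 [ 0.      0.      0.      1.    ]] {'fovy', 'img', 'cam_to_world', 'cy', 'cx'}
top 56.014528203401674 279.42538903949503 215.44652341431677 [[-0.0156 -0.993   0.1173  0.3805]
 [-0.9999  0.0158  0.0008  0.0242]
 [-0.0026 -0.1173 -0.9931  1.2052]
 [ 0.      0.      0.      1.    ]] {'fovy', 'img', 'cam_to_world', 'cy', 'cx'}
wrist 62.88339996975578 280.92726859985544 207.4293072079626 [[ 0.3661 -0.8797 -0.3036  0.3245]
 [-0.9306 -0.347  -0.1167 -0.5986]
 [-0.0026  0.3252 -0.9456  0.373 ]
 [ 0.      0.      0.      1.    ]] {'fovy', 'img', 'cam_to_world', 'cy', 'cx'}
{'time_s': 0.15, 'joints': array([-70.6399,  15.1595,  91.9632,   0.0005,  72.9789,  -2.1147]), 'dq': array([ 0.0801, -0.0482, -0.2121,  0.0604, -0.0156,  0.0622]), 'tau': array([  0.0002, -51.5905, -36.796 ,  -0.0001,   0.0081,   0.    ]), 'ee_pos': array([ 0.2469, -0.6276,  0.2302]), 'eef_rot': array([[ 0.9306,  0.3661, -0.0006],
       [ 0.3661, -0.9306,  0.0017],
       [ 0.0001, -0.0018, -1.    ]]), 'wrist_force': array([-0.1997,  0.3144,  1.2337]), 'wrist_torque': array([-0.061 ,  0.0203, -0.0145]), 'finger_gap': 0.08530911639922338}
```

View pics/scene0.png

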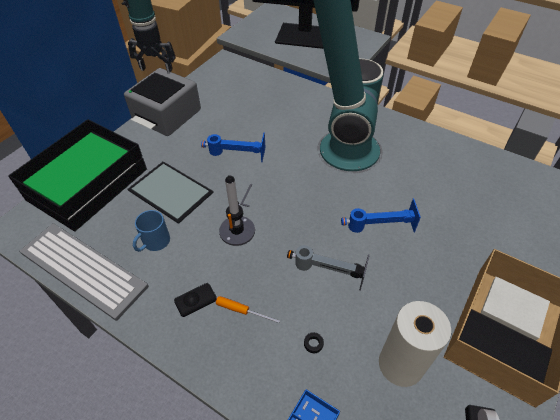

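View pics/top0.png

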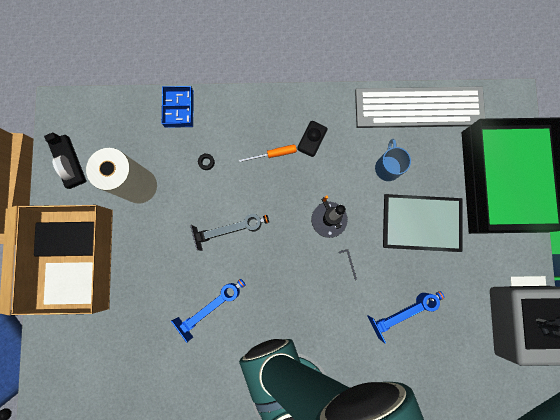

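View pics/wrist0.png

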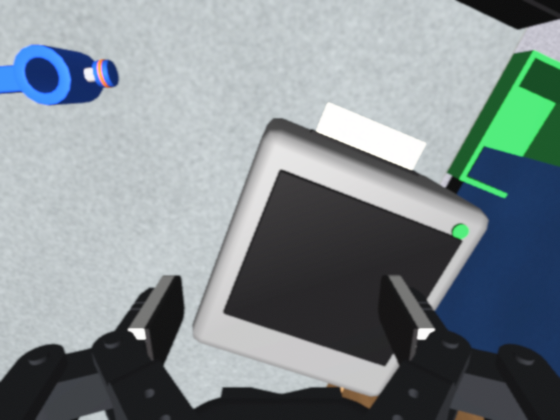

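Candidates for the tablet arm in the top view: grey arm with its hub at (254,223), blue arm with its hub at (231,291), blue arm with its hub at (431,300). By the description it is the grey one; the blue ones stay alone. Next a close crop of it.

```bash
python3 - <<'E'
from h import *
t=load('top0')['img'].astype(np.uint8); s=load('scene0')['img'].astype(np.uint8)
a=cv2.resize(t[180:260,180:290],None,fx=6,fy=6,interpolation=cv2.INTER_CUBIC); 
cv2.imwrite('pics/c1.png',a)
cv2.imwrite('pics/c2.png',cv2.resize(t[180:250,300:370],None,fx=8,fy=8,interpolation=cv2.INTER_CUBIC))
cv2.imwrite('pics/c3.png',cv2.resize(s[165:290,205:385],None,fx=4.4,fy=4.4,interpolation=cv2.INTER_CUBIC))
E
```

```text
(no output)
```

View pics/c1.png

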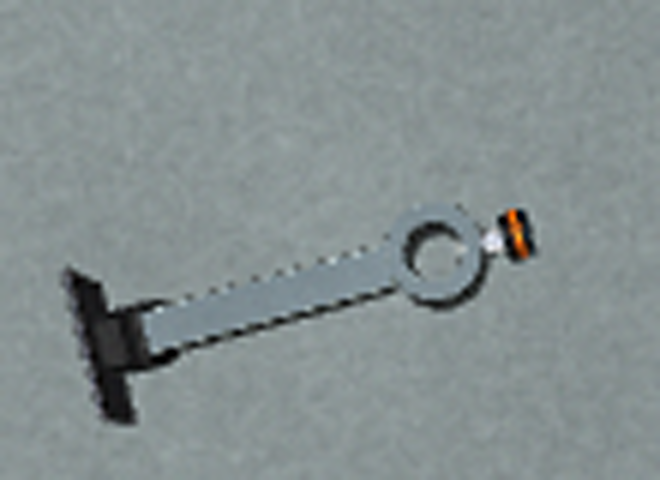

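View pics/c2.png

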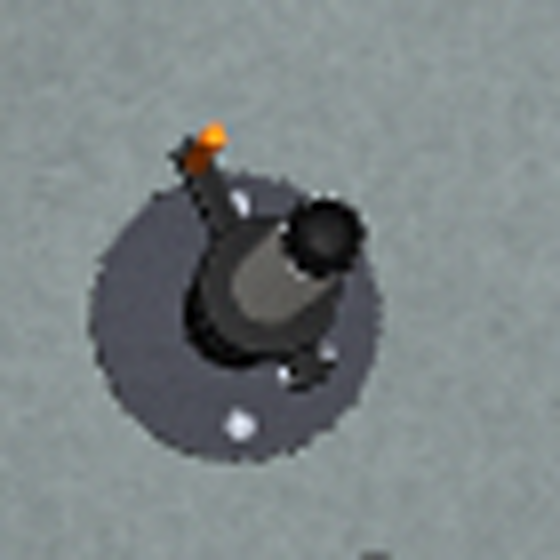

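View pics/c3.png

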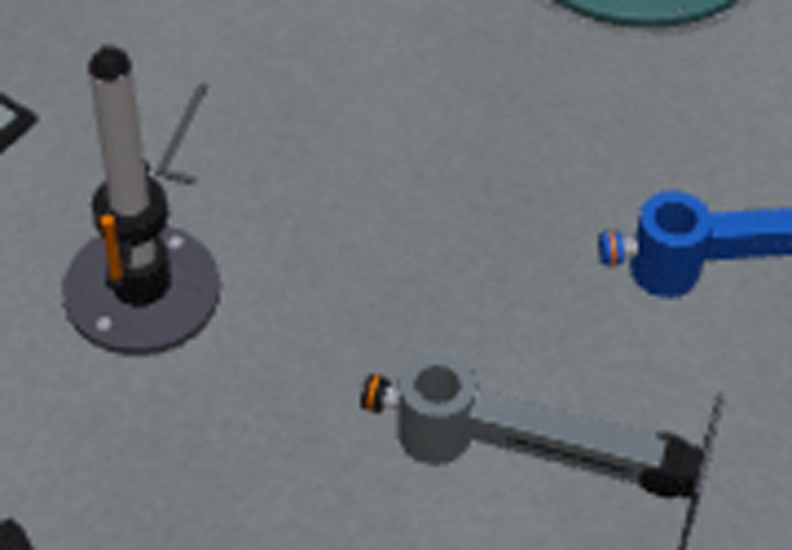

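```bash
python3 - <<'E'
from h import *
np.set_printoptions(precision=4,suppress=True)
t=load('top0'); s=load('scene0')
C1=lambda x,y:((x+.5)/6-.5+180,(y+.5)/6-.5+180)
C2=lambda x,y:((x+.5)/8-.5+300,(y+.5)/8-.5+180)
C3=lambda x,y:((x+.5)/4.4-.5+205,(y+.5)/4.4-.5+165)
h=onz(t,*C1(440,253),.06); print('hub',h, 'scene',onz(s,*C3(437,386),.06))
ps=[onz(t,*C1(x,y),.05) for x,y in((150,300),(385,240),(165,350),(395,288))]; print(ps)
pl=[onz(t,*C1(x,y),.075) for x,y in((72,270),(120,424))]; print('plate',pl)
foot=onz(t,*C2(236,317),.01); print('foot',foot,'scene',onz(s,*C3(141,289),.01))
print('cap top',onz(t,*C2(325,237),.235), 'scene',onz(s,*C3(109,62),.235))
print('pin',tri(t,C2(215,133),s,C3(106,217)))
# hub axis check
print('towel,mug',onz(t,107,168,.23),onz(t,395,162,.095))
E
```

```text
hub [0.4985 0.1027 0.06  ] scene [0.5008 0.1077 0.06  ]
[array([0.4787, 0.2454, 0.05  ]), array([0.5064, 0.1303, 0.05  ]), array([0.4541, 0.2379, 0.05  ]), array([0.4827, 0.1255, 0.05  ])]
plate [array([0.4916, 0.2781, 0.075 ]), array([0.4176, 0.2545, 0.075 ])]
foot [ 0.5078 -0.1258  0.01  ] scene [ 0.512  -0.1219  0.01  ]
cap top [ 0.5083 -0.1258  0.235 ] scene [ 0.5097 -0.1239  0.235 ]
pin (array([ 0.5557, -0.1028,  0.1484]), np.float64(0.0007917305546547579))
towel,mug [0.6233 0.4585 0.23  ] [ 0.6611 -0.3096  0.095 ]
```

>>> {"name": "move_arm", "arguments": {
  "commands": [
    [[0,0,0,-1.3,0],[0,1,-1.0,-2.6,0],[0,2,-2.1,-2.6,0],[0,2.9,-3.1,-2.6,0],[0,3.8,-4.1,-2.6,0],[0,4.7,-5.1,-2.6,0],[0,5.5,-6,-2.6,0],[0,6.2,-6.8,-2.6,0],[0,6.2,-6.8,-2.6,0],[0,6.2,-6.8,-2.6,0]]
  ]
}}

```text
time_s: 1.4
ee_pos: [0.4116, -0.1958, 0.3612]
eef_rot: [[0.929, 0.371, 0.0], [0.371, -0.929, 0.0], [0.0, -0.0, -1.0]]
wrist_force: [0.2, 0.4, -0.5]
finger_gap: 0.0852
```

```bash
python3 - <<'E'
from h import *
grab('wrist','w1'); grab('top','t1')
s=get_state(); print(s['time_s'],s['ee_pos'],s['joints'],s['wrist_force'])
E
```

```text
1.5 [ 0.41102027 -0.19820515  0.36117079] [-2.88407960e+01 -1.22803157e+01  1.06515874e+02 -4.18930933e-02
  8.57647870e+01  3.96081361e+01] [ 0.03925572  0.4226694  -0.43496801]
```

View pics/w1.png

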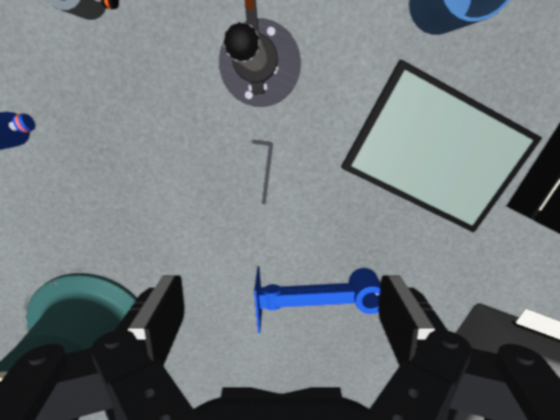

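The wrist view shows the pole cap at about (242,42), its foot at about (260,62) and the pin at (252,5), cut off by the top edge. I measure cap and foot here.

```bash
python3 - <<'E'
from h import *
np.set_printoptions(precision=4,suppress=True)
d=load('w1'); im=d['img'].astype(np.uint8)
cv2.imwrite('pics/c4.png',cv2.resize(im[0:120,200:320],None,fx=5,fy=5,interpolation=cv2.INTER_CUBIC))
print('cap',onz(d,242,41,.235),'foot',onz(d,260,62,.01))
E
```

```text
cap [ 0.5089 -0.1283  0.235 ] foot [ 0.5105 -0.1273  0.01  ]
```

View pics/c4.png

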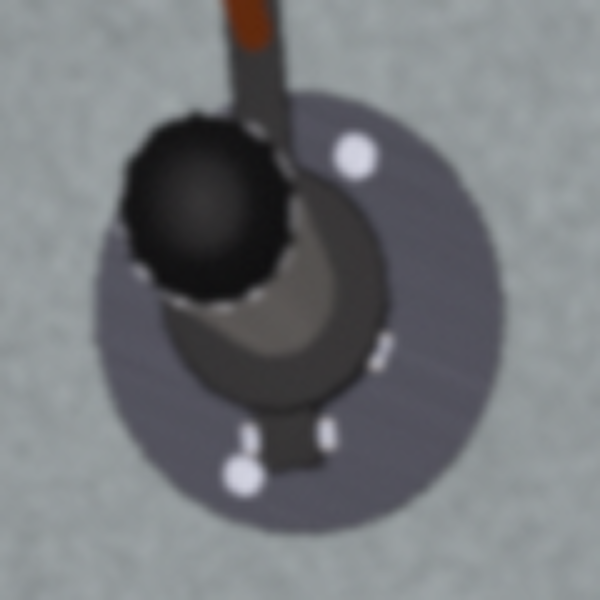

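>>> {"name": "move_arm", "arguments": {
  "commands": [
    [[0,0.5,-0.8,0,-0.15],[0,1,-1.7,0,-0.3],[0,1.5,-2.5,0,-0.45],[0,2,-3.3,0,-0.6],[0,2.5,-4.1,0,-0.75],[0,3,-5,0,-0.9],[0,3.5,-5.8,0.5,-1.05],[0,4.1,-6.84,1,-1.2],[0,4.13,-6.84,1.5,-1.35],[0,4.13,-6.84,2,-1.44],[0,4.13,-6.84,2,-1.44],[0,4.13,-6.84,2,-1.44]]
  ]
}}

```text
time_s: 3.0
ee_pos: [0.479, 0.1947, 0.2621]
eef_rot: [[-0.238, 0.971, 0.001], [0.971, 0.238, 0.0], [-0.0, 0.001, -1.0]]
wrist_force: [-0.4, 0.2, 0.6]
finger_gap: 0.0852
```

```bash
python3 - <<'E'
from h import *
grab('wrist','w2'); grab('top','t2')
s=get_state(); print(s['time_s'],s['ee_pos'],s['joints'],s['wrist_force'],s['eef_rot'])
E
```

```text
3.1 [0.47926218 0.19516369 0.26292929] [ 1.94022747e+01 -3.28788589e+00  1.08753180e+02 -5.12870608e-03
  7.43836586e+01  5.55186458e+00] [-0.2756968  -0.85637392  0.6116818 ] [[-2.39411289e-01  9.70914985e-01  2.51520165e-03]
 [ 9.70918228e-01  2.39410031e-01  7.94455443e-04]
 [ 1.69184190e-04  2.63225673e-03 -9.99996521e-01]]
```

View pics/w2.png

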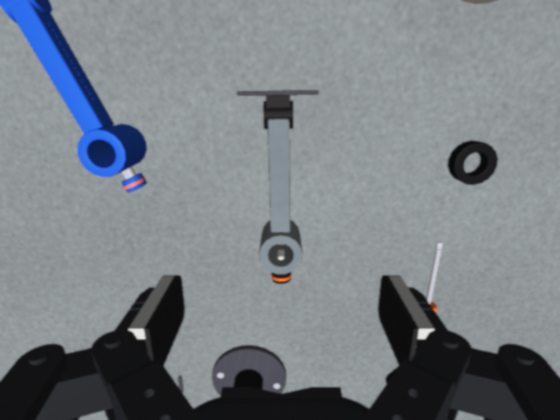

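The grey arm stands upright in the picture: hub ring at (281,252), bar from (280,230) to (278,125), plate at (278,93). It is isolated and matches the choice. Measuring.

```bash
python3 - <<'E'
from h import *
np.set_printoptions(precision=4,suppress=True)
d=load('w2'); im=d['img'].astype(np.uint8)
g=cv2.cvtColor(im,cv2.COLOR_BGR2HSV)
# bar edges per row: bar bluish-grey brightness profile
for v in (140,170,200):
    print(v,[tuple(int(x) for x in im[v,u]) for u in range(262,298,2)])
cv2.imwrite('pics/c5.png',cv2.resize(im[80:290,225:335],None,fx=2.8,fy=2.8,interpolation=cv2.INTER_CUBIC))
hub=onz(d,281,252,.06); pl=onz(d,278,93,.075)
print(hub,pl, np.degrees(np.arctan2(*(pl-hub)[1::-1])),np.linalg.norm((pl-hub)[:2]))
E
```

```text
140 [(159, 157, 150), (157, 155, 149), (151, 149, 143), (137, 135, 128), (149, 142, 132), (151, 144, 132), (151, 143, 132), (151, 143, 132), (152, 143, 133), (152, 143, 133), (152, 144, 132), (152, 144, 132), (150, 143, 132), (142, 139, 130), (140, 139, 133), (152, 151, 144), (156, 154, 148), (158, 156, 150)]
170 [(158, 156, 150), (157, 156, 148), (156, 153, 147), (135, 134, 127), (141, 136, 126), (152, 144, 133), (153, 145, 134), (153, 145, 134), (154, 146, 134), (153, 144, 133), (153, 144, 133), (152, 143, 132), (151, 143, 132), (145, 141, 132), (143, 141, 135), (158, 156, 149), (159, 157, 150), (158, 155, 149)]
200 [(161, 159, 153), (158, 156, 150), (158, 156, 150), (151, 150, 143), (137, 134, 126), (154, 146, 135), (155, 146, 135), (154, 147, 135), (154, 146, 134), (154, 145, 134), (152, 144, 132), (152, 143, 132), (151, 143, 132), (144, 138, 128), (144, 142, 136), (157, 154, 148), (161, 158, 152), (161, 159, 153)]
[0.4994 0.1088 0.06  ] [0.4567 0.2711 0.075 ] 104.73170208727556 0.16781873171531952
```

View pics/c5.png

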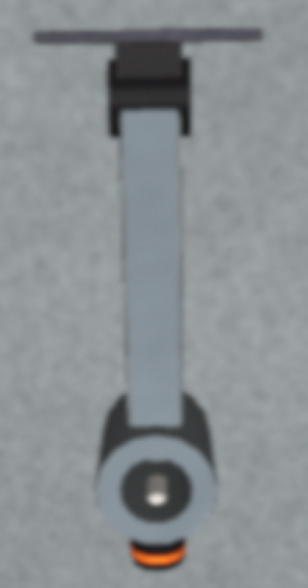

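```bash
python3 - <<'E'
from h import *
np.set_printoptions(precision=4,suppress=True)
d=load('w2')
hub=onz(d,280.6,255,.06); a=onz(d,278.7,120,.05); b=onz(d,279.7,200,.05);pl=onz(d,278,93,.075)
deg=lambda v:np.degrees(np.arctan2(v[1],v[0]))
print(hub,a,b,deg(a-b),deg(a-hub),deg(pl-hub),np.linalg.norm((a-hub)[:2]))
th=np.radians(104.2); u=np.array([np.cos(th),np.sin(th)])
g=hub[:2]+.095*u; s=get_state(); R=s['eef_rot']; dl=np.array([*g,.017])-s['ee_pos']
print('grip',g,'tool delta/50mm',R.T@dl/.05,'tool x ang',deg(R[:,0]))
E
```

```text
[0.4998 0.1051 0.06  ] [0.4633 0.246  0.05  ] [0.4843 0.1643 0.05  ] 104.40799689861848 104.52874340153132 104.56254866230766 0.14554427724848956
grip [0.4765 0.1972] tool delta/50mm [ 0.0522 -0.0566  4.9185] tool x ang 103.85179699138814
```

>>> {"name": "move_arm", "arguments": {
  "commands": [
    [[0,0.05,-0.06,1,-0.01],[0,0.05,-0.06,2,-0.01],[0,0.05,-0.06,3,-0.01],[0,0.05,-0.06,4,-0.01],[0,0.05,-0.06,4.6,-0.01],[0,0.05,-0.06,4.93,-0.01],[0,0.05,-0.06,4.93,-0.01],[0,0.05,-0.06,4.93,-0.01]]
  ]
}}

```text
time_s: 4.1
ee_pos: [0.4763, 0.1978, 0.0165]
eef_rot: [[-0.251, 0.968, 0.003], [0.968, 0.251, 0.001], [0.0, 0.003, -1.0]]
wrist_force: [0.1, 0.1, 0.2]
finger_gap: 0.0855
```

>>> {"name": "move_arm", "arguments": {
  "commands": [
    [[0.6,0,0,0,0],[0.8,0,0,0,0],[1,0,0,0,0],[1,0,0,0,0],[1,0,0,0,0],[1,0,0,0,0],[1,0,0,0,0],[1,0,0,0,0]]
  ],
  "squeeze": 100
}}

```text
time_s: 5.1
ee_pos: [0.4753, 0.1976, 0.0154]
eef_rot: [[-0.251, 0.968, 0.001], [0.968, 0.251, 0.0], [0.0, 0.001, -1.0]]
wrist_force: [0.2, 0.3, 5.3]
finger_gap: 0.0208
```

```bash
python3 - <<'E'
from h import *
grab('wrist','w3')
s=get_state(); print(s)
E
```

```text
{'time_s': 5.15, 'joints': array([1.98021528e+01, 1.16416157e+01, 1.21774011e+02, 3.53695136e-03,
       4.65092002e+01, 5.24442306e+00]), 'dq': array([-0.03565178, -0.01274387,  0.00432643, -0.05596999,  0.06858681,
       -0.01228406]), 'tau': array([-1.93310911e-01, -3.65057874e+01, -2.56295639e+01, -3.89884890e-02,
       -3.31337156e-02,  4.59686236e-02]), 'ee_pos': array([0.47525069, 0.19760242, 0.01540984]), 'eef_rot': array([[-2.51314365e-01,  9.67904749e-01,  1.21926002e-03],
       [ 9.67905503e-01,  2.51313947e-01,  4.86612278e-04],
       [ 1.64577286e-04,  1.30242114e-03, -9.99999138e-01]]), 'wrist_force': array([-0.07593841,  0.84829974,  5.73781487]), 'wrist_torque': array([0.03773732, 0.04731349, 0.01324358]), 'finger_gap': 0.020765104033822156}
```

View pics/w3.png

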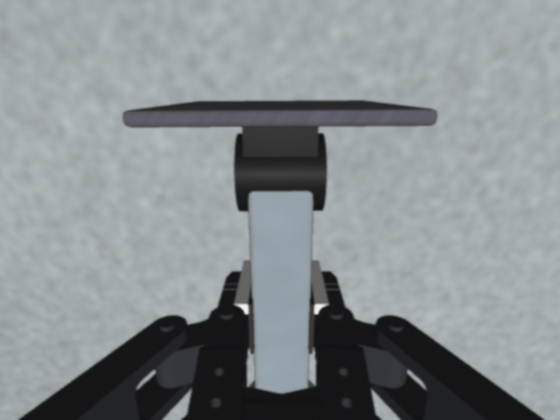

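```bash
python3 - <<'E'
from h import *
np.set_printoptions(precision=4,suppress=True)
d=load('w3'); s=get_state();R=s['eef_rot'];e=s['ee_pos']
a=onz(d,281,192,.05); print(a, R.T@(a-e))
E
```

```text
[0.4617 0.2464 0.05  ] [ 0.0506 -0.0008 -0.0346]
```

>>> {"name": "move_arm", "arguments": {
  "commands": [
    [[1,0,0,-0.2,0],[1,0,0,-0.6,0],[1,0,0,-1.2,0],[1,0,0,-1.9,0],[1,0,0,-2.7,0],[1,0,0,-3.5,0],[1,0,0,-4.3,0],[1,0,0,-5.0,0],[1,0,0,-5.4,0],[1,0,0,-5.5,0],[1,0,0,-5.5,0],[1,0,0,-5.5,0]]
  ]
}}

```text
time_s: 6.65
ee_pos: [0.4736, 0.197, 0.2877]
eef_rot: [[-0.251, 0.968, -0.003], [0.968, 0.251, -0.001], [-0.0, -0.004, -1.0]]
wrist_force: [0.2, 0.2, -3.4]
finger_gap: 0.0206
```

```bash
python3 - <<'E'
from h import *
np.set_printoptions(precision=4,suppress=True)
grab('wrist','w4');grab('top','t4');grab('scene','s4')
s=get_state(); print(s['time_s'],s['ee_pos'],s['joints'],s['wrist_force'],s['wrist_torque'],s['eef_rot'],s['finger_gap'])
E
```

```text
6.8 [0.474  0.1971 0.2885] [ 19.796   -4.3018 107.0393   0.0016  77.3932   5.245 ] [-0.1219  0.3987 -4.3576] [0.1133 0.0402 0.0624] [[-0.2512  0.9679 -0.0022]
 [ 0.9679  0.2512 -0.0007]
 [-0.0002 -0.0023 -1.    ]] 0.020895312505042982
```

View pics/s4.png

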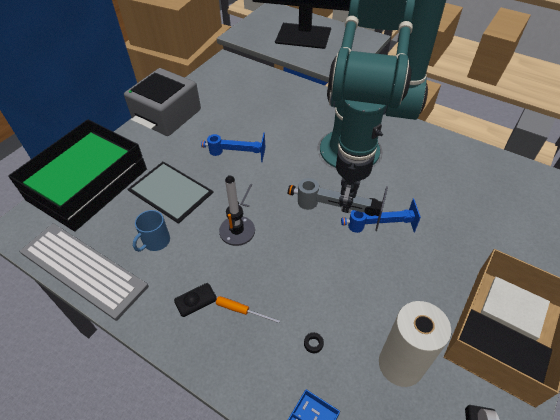

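View pics/t4.png

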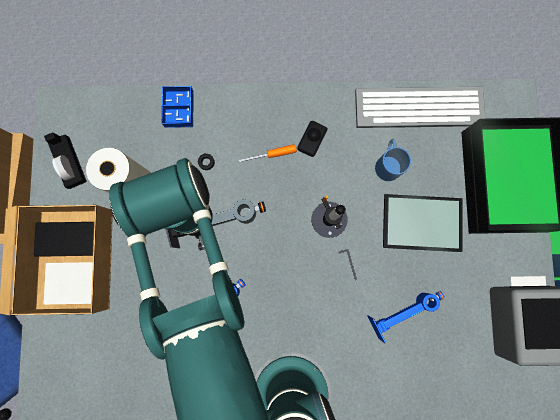

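>>> {"name": "move_arm", "arguments": {
  "commands": [
    [[1,-0.3,-0.03,0,0.02],[1,-0.8,-0.08,0,0.05],[1,-1.4,-0.15,0,0.08],[1,-2.1,-0.22,0,0.12],[1,-2.8,-0.3,0,0.16],[1,-3.4,-0.36,0,0.19],[1,-4.0,-0.42,0,0.22],[1,-4.4,-0.45,0,0.24],[1,-4.55,-0.47,0,0.253],[1,-4.57,-0.47,0,0.253],[1,-4.57,-0.47,0,0.253],[1,-4.57,-0.47,0,0.253]]
  ]
}}

```text
time_s: 8.3
ee_pos: [0.5092, -0.0291, 0.2898]
eef_rot: [[-0.002, 1.0, 0.0], [1.0, 0.002, 0.0], [0.0, 0.0, -1.0]]
wrist_force: [-1.2, 0.6, -3.8]
finger_gap: 0.021
```

```bash
python3 - <<'E'
from h import *
np.set_printoptions(precision=4,suppress=True)
grab('wrist','w5');t=grab('top','t5');c=grab('scene','s5')
s=get_state(); print(s['time_s'],s['ee_pos'],s['joints'],s['wrist_force'],s['wrist_torque'],s['eef_rot'],s['finger_gap'])
p=np.array([.509,-.127,.3]);print(proj(t,p),proj(c,p))
u,v=proj(t,p).astype(int);a=cv2.resize(t['img'][v-35:v+35,u-70:u+30],None,fx=7,fy=7,interpolation=cv2.INTER_CUBIC);cv2.imwrite('pics/c6.png',a);print(u-70,v-35)
u,v=proj(c,p).astype(int);a=cv2.resize(c['img'][v-40:v+50,u-50:u+80],None,fx=6,fy=6,interpolation=cv2.INTER_CUBIC);cv2.imwrite('pics/c7.png',a);print(u-50,v-40)
E
```

```text
8.45 [ 0.5092 -0.0293  0.2898] [ -6.0919  -4.8108 107.3678   0.003   77.4388  -6.2001] [-0.2047  0.0043 -3.2248] [ 0.143  -0.0419  0.0306] [[-0.0019  1.      0.0001]
 [ 1.      0.0019  0.    ]
 [ 0.      0.0001 -1.    ]] 0.021012870260447743
[344.8998 205.1595] [226.0953 160.4029]
274 170
176 120
```

View pics/c6.png

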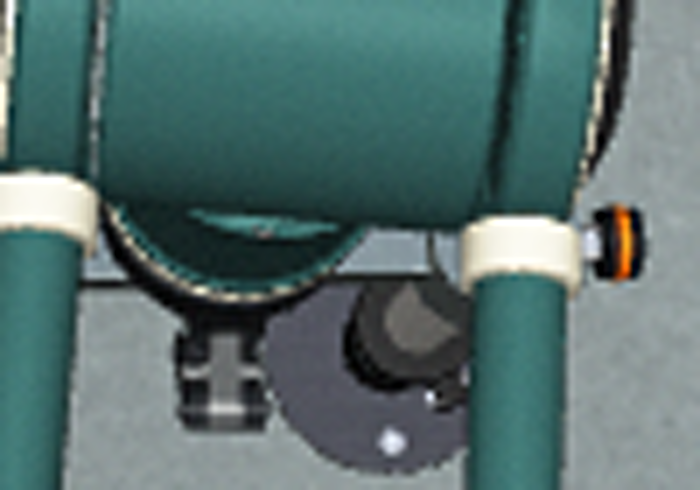

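View pics/c7.png

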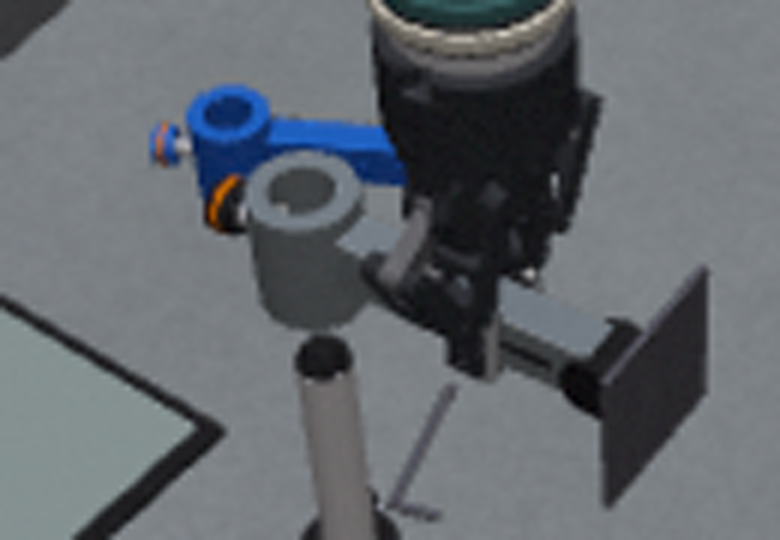

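```bash
python3 - <<'E'
from h import *
np.set_printoptions(precision=4,suppress=True)
t=load('t5'); s=load('s5'); t0=load('top0')
C6=lambda x,y:((x+.5)/7-.5+274,(y+.5)/7-.5+170)
C7=lambda x,y:((x+.5)/6-.5+176,(y+.5)/6-.5+120)
C1=lambda x,y:((x+.5)/6-.5+180,(y+.5)/6-.5+180)
print('scene hub top',onz(s,*C7(305.5,193),.334),'cap',onz(s,*C7(324.5,358),.233))
k0=onz(t0,*C1(517,234),.03); k=onz(t,*C6(625,243),.304); 
print('knob0',k0,'dist hub0',np.hypot(*(k0[:2]-[.4985,.1027])),'now',k)
# bar lower edge in top view at z=.296 (lower edge of hub side)
for x in(100,360): print('bar edge',onz(t,*C6(x,283),.324-.014))
# scene: hub silhouette sides vs pole
for z in(.274,.334): print(z, [ (proj(s,[.5095,-.1255,z])-[176,120]+.5)*6-.5])
# 3D lines check: project predicted hub for offsets
E
```

```text
scene hub top [ 0.5102 -0.1204  0.334 ] cap [ 0.5095 -0.1234  0.233 ]
knob0 [0.5105 0.0662 0.03  ] dist hub0 0.03841434676281964 now [ 0.5098 -0.1678  0.304 ]
bar edge [0.4985 0.0054 0.31  ]
bar edge [ 0.4971 -0.0795  0.31  ]
0.274 [array([311.3872, 290.5419])]
0.334 [array([296.7368, 187.4729])]
```

>>> {"name": "move_arm", "arguments": {
  "commands": [
    [[1,0,0,0.2,0],[1,0,0,0.4,0],[1,0,0,0.55,0],[1,0,0,0.6,0],[1,0,0,0.6,0],[1,0,0,0.6,0]]
  ]
}}

```text
time_s: 9.2
ee_pos: [0.5095, -0.0298, 0.2602]
eef_rot: [[-0.001, 1.0, 0.001], [1.0, 0.001, -0.0], [-0.0, 0.001, -1.0]]
wrist_force: [-0.1, 0.1, -4.0]
finger_gap: 0.0206
```

```bash
python3 - <<'E'
from h import *
np.set_printoptions(precision=4,suppress=True)
c=grab('scene','s6')
s=get_state(); print(s['time_s'],s['ee_pos'],s['wrist_force'],s['wrist_torque'],s['eef_rot'])
a=cv2.resize(c['img'][130:230,200:290],None,fx=6,fy=6,interpolation=cv2.INTER_CUBIC);cv2.imwrite('pics/c8.png',a)
E
```

```text
9.25 [ 0.5096 -0.0298  0.2602] [-0.6264 -0.1221 -3.77  ] [ 0.0877  0.0366 -0.0116] [[-0.001   1.      0.0008]
 [ 1.      0.001  -0.0001]
 [-0.0001  0.0008 -1.    ]]
```

View pics/c8.png

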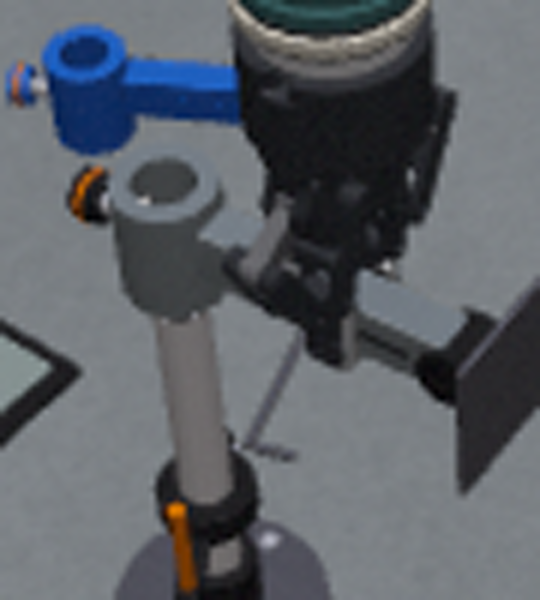

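>>> {"name": "move_arm", "arguments": {
  "commands": [
    [[1,0,0,0.05,0],[1,0,0,0.1,0],[1,0,0,0.15,0],[1,0,0,0.18,0],[1,0,0,0.2,0],[1,0,0,0.2,0]]
  ]
}}

```text
time_s: 10.0
ee_pos: [0.5092, -0.0297, 0.2497]
eef_rot: [[-0.001, 1.0, -0.0], [1.0, 0.001, 0.0], [0.0, -0.0, -1.0]]
wrist_force: [-0.2, 0.6, -4.0]
finger_gap: 0.0212
```

>>> {"name": "move_arm", "arguments": {
  "commands": [
    [[1,0,0,0.03,0],[1,0,0,0.06,0],[1,0,0,0.08,0],[1,0,0,0.08,0]]
  ]
}}

```text
time_s: 10.5
ee_pos: [0.5091, -0.0299, 0.2457]
eef_rot: [[-0.001, 1.0, -0.0], [1.0, 0.001, -0.0], [-0.0, -0.0, -1.0]]
wrist_force: [0.2, -2.5, -4.1]
finger_gap: 0.0208
```

```bash
python3 - <<'E'
from h import *
np.set_printoptions(precision=4,suppress=True)
s=get_state(); print(s['time_s'],s['ee_pos'],s['wrist_force'],s['wrist_torque'])
E
```

```text
10.5 [ 0.5091 -0.0299  0.2457] [ 0.2354 -2.4673 -4.0997] [-0.0171  0.0518 -0.041 ]
```

>>> {"name": "move_arm", "arguments": {
  "commands": [
    [[1,-0.02,0,0,0],[1,-0.02,0,0,0],[1,-0.02,0,0.03,0],[1,-0.02,0,0.06,0],[1,-0.02,0,0.06,0]]
  ]
}}

```text
time_s: 11.12
ee_pos: [0.5091, -0.0307, 0.2425]
eef_rot: [[-0.001, 1.0, -0.0], [1.0, 0.001, 0.0], [0.0, -0.0, -1.0]]
wrist_force: [1.1, -0.5, -2.5]
finger_gap: 0.0206
```

```bash
python3 - <<'E'
from h import *
np.set_printoptions(precision=4,suppress=True)
s=get_state(); print(s['time_s'],s['ee_pos'],s['wrist_force'],s['wrist_torque'])
E
```

```text
11.125 [ 0.5091 -0.0307  0.2425] [ 1.1239 -0.4763 -2.544 ] [ 0.1261 -0.0038 -0.0513]
```

>>> {"name": "move_arm", "arguments": {
  "commands": [
    [[1,0,0.01,0.03,0],[1,0,0.01,0.06,0],[1,0,0.01,0.09,0],[1,0,0.01,0.12,0],[1,0,0.01,0.12,0]]
  ]
}}

```text
time_s: 11.75
ee_pos: [0.5096, -0.0307, 0.2366]
eef_rot: [[-0.001, 1.0, -0.0], [1.0, 0.001, 0.0], [0.0, -0.0, -1.0]]
wrist_force: [-0.7, 0.5, -2.7]
finger_gap: 0.0208
```

```bash
python3 - <<'E'
from h import *
np.set_printoptions(precision=4,suppress=True)
s=get_state(); print(s['time_s'],s['ee_pos'],s['wrist_force'],s['wrist_torque'])
E
```

```text
11.75 [ 0.5096 -0.0307  0.2366] [-0.6826  0.4956 -2.6547] [0.1331 0.0081 0.0119]
```

>>> {"name": "move_arm", "arguments": {
  "commands": [
    [[1,0,0,0.04,0],[1,0,0,0.08,0],[1,0,0,0.12,0],[1,0,0,0.16,0],[1,0,0,0.2,0],[1,0,0,0.24,0],[1,0,0,0.28,0],[1,0,0,0.28,0]]
  ]
}}

```text
time_s: 12.75
ee_pos: [0.5096, -0.0321, 0.2228]
eef_rot: [[-0.001, 1.0, -0.0], [1.0, 0.001, -0.002], [-0.002, -0.0, -1.0]]
wrist_force: [-1.4, -7.3, -2.1]
finger_gap: 0.0207
```

```bash
python3 - <<'E'
from h import *
np.set_printoptions(precision=4,suppress=True)
s=get_state(); print(s['time_s'],s['ee_pos'],s['wrist_force'],s['wrist_torque'])
E
```

```text
12.75 [ 0.5096 -0.0321  0.2228] [-1.3989 -7.2946 -2.1342] [-1.0771  0.2705 -0.1199]
```

>>> {"name": "move_arm", "arguments": {
  "commands": [
    [[1,-0.02,-0.005,0,0],[1,-0.02,-0.005,0.04,0],[1,-0.02,-0.005,0.08,0],[1,-0.02,-0.005,0.12,0],[1,-0.02,-0.005,0.16,0],[1,-0.02,-0.005,0.2,0],[1,-0.02,-0.005,0.2,0]]
  ]
}}

```text
time_s: 13.62
ee_pos: [0.5094, -0.0322, 0.2131]
eef_rot: [[-0.001, 1.0, 0.0], [1.0, 0.001, -0.001], [-0.001, 0.0, -1.0]]
wrist_force: [-2.8, -4.2, 1.9]
finger_gap: 0.0209
```

```bash
python3 - <<'E'
from h import *
np.set_printoptions(precision=4,suppress=True)
s=get_state(); print(s['time_s'],s['ee_pos'],s['wrist_force'],s['wrist_torque'],s['eef_rot'])
E
```

```text
13.625 [ 0.5094 -0.0322  0.2131] [-2.8058 -4.2157  1.9219] [-1.0493  0.5033 -0.3092] [[-0.001  1.     0.   ]
 [ 1.     0.001 -0.001]
 [-0.001  0.    -1.   ]]
```

>>> {"name": "move_arm", "arguments": {
  "commands": [
    [[1,-0.01,-0.012,0.04,0],[1,-0.01,-0.012,0.08,0],[1,-0.01,-0.012,0.12,0],[1,-0.01,-0.012,0.16,0],[1,-0.01,-0.012,0.2,0],[1,-0.01,-0.012,0.24,0],[1,-0.01,-0.012,0.28,0],[1,-0.01,-0.012,0.28,0]]
  ]
}}

```text
time_s: 14.62
ee_pos: [0.5092, -0.0323, 0.1991]
eef_rot: [[-0.001, 1.0, 0.001], [1.0, 0.001, -0.0], [-0.0, 0.001, -1.0]]
wrist_force: [-0.9, -3.2, 3.3]
finger_gap: 0.021
```

```bash
python3 - <<'E'
from h import *
np.set_printoptions(precision=4,suppress=True)
s=get_state(); print(s['time_s'],s['ee_pos'],s['wrist_force'],s['wrist_torque'],s['eef_rot'])
E
```

```text
14.625 [ 0.5092 -0.0323  0.1991] [-0.8933 -3.1926  3.3416] [-0.8419  0.3612 -0.2144] [[-0.0011  1.      0.0009]
 [ 1.      0.0011 -0.0001]
 [-0.0001  0.0009 -1.    ]]
```

>>> {"name": "move_arm", "arguments": {
  "commands": [
    [[1,-0.005,-0.004,0.05,0],[1,-0.005,-0.004,0.1,0],[1,-0.005,-0.004,0.15,0],[1,-0.005,-0.004,0.2,0],[1,-0.005,-0.004,0.25,0],[1,-0.005,-0.004,0.3,0],[1,-0.005,-0.004,0.35,0],[1,-0.005,-0.004,0.4,0],[1,-0.005,-0.004,0.45,0],[1,-0.005,-0.004,0.5,0],[1,-0.005,-0.004,0.55,0],[1,-0.005,-0.004,0.55,0]]
  ]
}}

```text
time_s: 16.12
ee_pos: [0.509, -0.0323, 0.1714]
eef_rot: [[-0.001, 1.0, 0.001], [1.0, 0.001, 0.0], [0.0, 0.001, -1.0]]
wrist_force: [-1.2, -2.1, 3.7]
finger_gap: 0.0209
```

```bash
python3 - <<'E'
from h import *
np.set_printoptions(precision=4,suppress=True)
s=get_state(); print(s['time_s'],s['ee_pos'],s['wrist_force'],s['wrist_torque'],s['eef_rot'])
E
```

```text
16.125 [ 0.509  -0.0323  0.1714] [-1.2482 -2.057   3.724 ] [-0.6818  0.2286 -0.1178] [[-0.0011  1.      0.0008]
 [ 1.      0.0011  0.0003]
 [ 0.0003  0.0008 -1.    ]]
```

>>> {"name": "move_arm", "arguments": {
  "commands": [
    [[1,0,-0.004,0.05,0],[1,0,-0.004,0.1,0],[1,0,-0.004,0.15,0],[1,0,-0.004,0.2,0],[1,0,-0.004,0.25,0],[1,0,-0.004,0.3,0],[1,0,-0.004,0.35,0],[1,0,-0.004,0.4,0],[1,0,-0.004,0.45,0],[1,0,-0.004,0.5,0],[1,0,-0.004,0.55,0]]
  ]
}}

```text
time_s: 17.5
ee_pos: [0.5091, -0.0323, 0.1442]
eef_rot: [[-0.001, 1.0, 0.001], [1.0, 0.001, 0.0], [0.0, 0.001, -1.0]]
wrist_force: [-1.6, -1.3, 5.3]
finger_gap: 0.0209
```

```bash
python3 - <<'E'
from h import *
np.set_printoptions(precision=4,suppress=True)
s=get_state(); print(s['time_s'],s['ee_pos'],s['wrist_force'],s['wrist_torque'],s['eef_rot'])
c=grab('scene','s7');cv2.imwrite('pics/c9.png',cv2.resize(c['img'][140:260,190:320],None,fx=5,fy=5,interpolation=cv2.INTER_CUBIC))
E
```

```text
17.5 [ 0.5091 -0.0323  0.1442] [-1.6073 -1.2879  5.3152] [-0.772   0.3503 -0.1964] [[-0.001   1.      0.0013]
 [ 1.      0.001   0.0004]
 [ 0.0004  0.0013 -1.    ]]
```

View pics/c9.png

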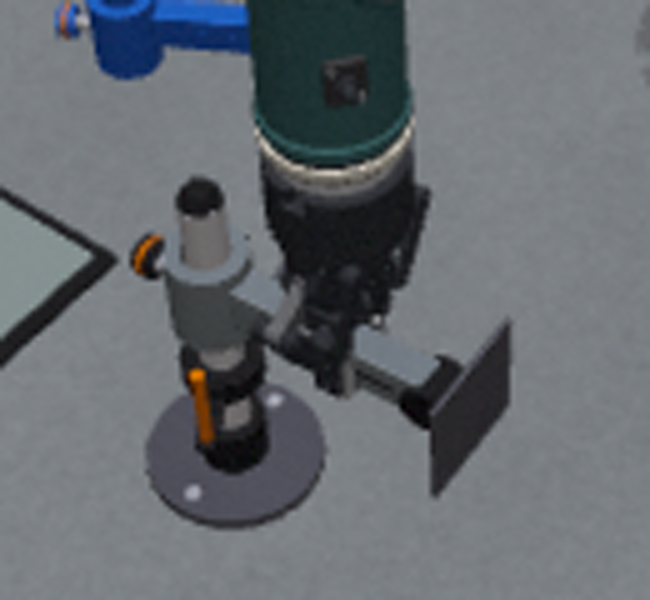

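The hub is threaded squarely on the pole (hub top at crop (207,255), collar at (222,365)), with roughly 20–25 mm still to go.

>>> {"name": "move_arm", "arguments": {
  "commands": [
    [[1,0,-0.004,0.04,0],[1,0,-0.004,0.08,0],[1,0,-0.004,0.12,0],[1,0,-0.004,0.16,0],[1,0,-0.004,0.2,0],[1,0,-0.004,0.24,0],[1,0,-0.004,0.28,0],[1,0,-0.004,0.32,0]]
  ]
}}

```text
time_s: 18.55
ee_pos: [0.509, -0.0323, 0.1283]
eef_rot: [[-0.001, 1.0, 0.002], [1.0, 0.001, 0.0], [0.0, 0.002, -1.0]]
wrist_force: [-2.3, -1.1, 4.8]
finger_gap: 0.0208
```

>>> {"name": "move_arm", "arguments": {
  "commands": [
    [[1,0,-0.002,0.02,0],[1,0,-0.002,0.04,0],[1,0,-0.002,0.06,0],[1,0,-0.002,0.08,0]]
  ]
}}

```text
time_s: 19.05
ee_pos: [0.509, -0.0323, 0.1244]
eef_rot: [[-0.001, 1.0, 0.002], [1.0, 0.001, 0.0], [0.0, 0.002, -1.0]]
wrist_force: [-0.1, -1.5, 6.4]
finger_gap: 0.0209
```

>>> {"name": "move_arm", "arguments": {
  "commands": [
    [[1,0,0,0.02,0],[1,0,0,0.04,0],[1,0,0,0.06,0],[1,0,0,0.08,0]]
  ]
}}

```text
time_s: 19.55
ee_pos: [0.509, -0.0323, 0.1203]
eef_rot: [[-0.001, 1.0, 0.002], [1.0, 0.001, 0.0], [0.0, 0.002, -1.0]]
wrist_force: [-1.6, -1.5, 5.6]
finger_gap: 0.0208
```

>>> {"name": "move_arm", "arguments": {
  "commands": [
    [[1,0,0,0.02,0],[1,0,0,0.04,0]]
  ]
}}

```text
time_s: 19.8
ee_pos: [0.5089, -0.0323, 0.1183]
eef_rot: [[-0.001, 1.0, 0.002], [1.0, 0.001, 0.0], [0.0, 0.002, -1.0]]
wrist_force: [-1.0, -2.6, 5.7]
finger_gap: 0.0205
```

>>> {"name": "move_arm", "arguments": {
  "commands": [
    [[1,0,0,0.02,0],[1,0,0,0.04,0]]
  ]
}}

```text
time_s: 20.05
ee_pos: [0.509, -0.0323, 0.1163]
eef_rot: [[-0.001, 1.0, 0.002], [1.0, 0.001, 0.0], [0.0, 0.002, -1.0]]
wrist_force: [-1.2, -1.7, 5.0]
finger_gap: 0.0213
```

>>> {"name": "move_arm", "arguments": {
  "commands": [
    [[1,0,0,0.02,0],[1,0,0,0.04,0]]
  ]
}}

```text
time_s: 20.3
ee_pos: [0.5092, -0.0321, 0.1157]
eef_rot: [[-0.001, 1.0, 0.002], [1.0, 0.001, 0.001], [0.001, 0.002, -1.0]]
wrist_force: [-5.2, 0.4, 16.9]
finger_gap: 0.0205
```

>>> {"name": "move_arm", "arguments": {
  "commands": [
    [[1,0,0,0.02,0],[1,0,0,0.04,0]]
  ]
}}

```text
time_s: 20.55
ee_pos: [0.5097, -0.0316, 0.1146]
eef_rot: [[-0.0, 1.0, 0.003], [1.0, 0.0, 0.001], [0.001, 0.003, -1.0]]
wrist_force: [-5.2, 4.1, 20.1]
finger_gap: 0.0207
```

```bash
python3 - <<'E'
from h import *
np.set_printoptions(precision=4,suppress=True)
s=get_state(); print(s['time_s'],s['ee_pos'],s['wrist_force'],s['wrist_torque'],s['eef_rot'])
c=grab('scene','s8');cv2.imwrite('pics/c10.png',cv2.resize(c['img'][160:260,200:290],None,fx=6,fy=6,interpolation=cv2.INTER_CUBIC))
E
```

```text
20.55 [ 0.5097 -0.0316  0.1146] [-5.2279  4.0854 20.065 ] [-0.5815  1.1363 -0.3788] [[-0.0003  1.      0.0032]
 [ 1.      0.0003  0.0015]
 [ 0.0015  0.0032 -1.    ]]
```

View pics/c10.png

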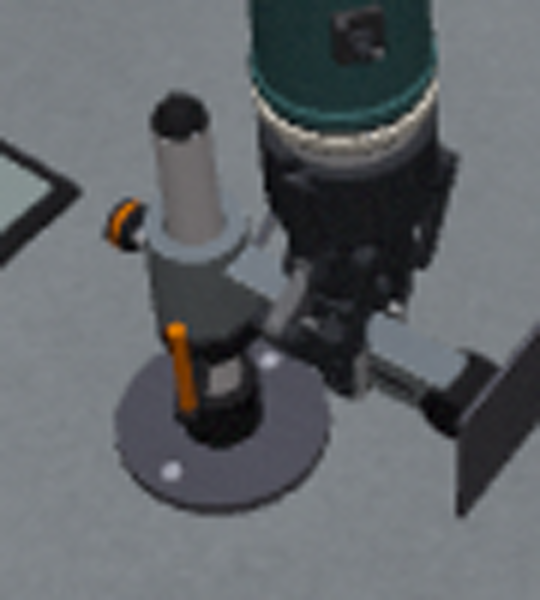

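>>> {"name": "move_arm", "arguments": {
  "commands": [
    [[1,0,0,0.005,0],[1,0,0,0.01,0],[1,0,0,0.01,0],[1,0,0,0.01,0],[1,0,0,0.01,0]]
  ]
}}

```text
time_s: 21.22
ee_pos: [0.5098, -0.0316, 0.1146]
eef_rot: [[-0.0, 1.0, 0.003], [1.0, 0.0, 0.001], [0.001, 0.003, -1.0]]
wrist_force: [-7.0, 3.2, 20.3]
finger_gap: 0.0208
```

```bash
python3 - <<'E'
from h import *
np.set_printoptions(precision=4,suppress=True)
s=get_state(); print(s['time_s'],s['ee_pos'],s['wrist_force'],s['wrist_torque'],s['eef_rot'])
E
```

```text
21.225 [ 0.5098 -0.0316  0.1146] [-7.0097  3.2324 20.3063] [-0.6567  1.202  -0.5201] [[-0.0004  1.      0.0033]
 [ 1.      0.0004  0.0013]
 [ 0.0013  0.0033 -1.    ]]
```

>>> {"name": "move_arm", "arguments": {
  "commands": [
    [[1,0,-0.01,0,0],[1,0,-0.02,0,0],[1,0,-0.02,0,0],[1,0,-0.02,0,0],[1,0,-0.02,0,0]]
  ]
}}

```text
time_s: 21.85
ee_pos: [0.5097, -0.0317, 0.1147]
eef_rot: [[-0.001, 1.0, 0.005], [1.0, 0.001, 0.001], [0.001, 0.005, -1.0]]
wrist_force: [-3.7, 1.7, 17.6]
finger_gap: 0.0208
```

```bash
python3 - <<'E'
from h import *
np.set_printoptions(precision=4,suppress=True)
s=get_state(); print(s['time_s'],s['ee_pos'],s['wrist_force'],s['wrist_torque'],s['eef_rot'])
c=grab('scene','s9');cv2.imwrite('pics/c11.png',cv2.resize(c['img'][170:250,200:270],None,fx=7,fy=7,interpolation=cv2.INTER_CUBIC))
E
```

```text
21.85 [ 0.5097 -0.0317  0.1147] [-3.6732  1.7259 17.6144] [-0.5666  0.8076 -0.2872] [[-0.0007  1.      0.0051]
 [ 1.      0.0007  0.0012]
 [ 0.0012  0.0051 -1.    ]]
```

View pics/c11.png

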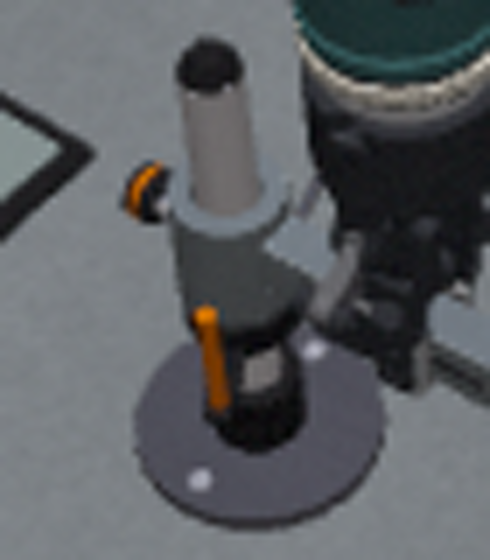

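>>> {"name": "move_arm", "arguments": {
  "commands": [
    [[1,0,0,-0.015,0],[1,-0.005,0.134,-0.015,0.07],[1,-0.019,0.268,-0.015,0.14],[1,-0.042,0.4,-0.015,0.21],[1,-0.075,0.531,-0.015,0.28],[1,-0.075,0.531,-0.015,0.28]]
  ]
}}

```text
time_s: 22.65
ee_pos: [0.5357, -0.0356, 0.1148]
eef_rot: [[0.277, 0.961, 0.003], [0.961, -0.277, 0.001], [0.002, 0.003, -1.0]]
wrist_force: [-4.7, 1.1, 16.8]
finger_gap: 0.0211
```

```bash
python3 - <<'E'
from h import *
np.set_printoptions(precision=4,suppress=True)
s=get_state(); print(s['time_s'],s['ee_pos'],s['wrist_force'],s['wrist_torque'],s['eef_rot'])
R=s['eef_rot'];print('tool F',R.T@s['wrist_force'],R.T@s['wrist_torque'],'ang',np.degrees(np.arctan2(R[1,0],R[0,0])))
E
```

```text
22.65 [ 0.5357 -0.0356  0.1148] [-4.676   1.1402 16.8497] [-0.6431  0.9348 -0.4203] [[ 0.2766  0.961   0.0034]
 [ 0.961  -0.2766  0.0011]
 [ 0.002   0.003  -1.    ]]
tool F [ -0.1644  -4.7591 -16.8642] [ 0.7197 -0.8779  0.4191] ang 73.94269824677019
```

>>> {"name": "move_arm", "arguments": {
  "commands": [
    [[1,-0.005,0.134,-0.01,0.07],[1,-0.019,0.268,-0.01,0.14],[1,-0.042,0.4,-0.01,0.21],[1,-0.075,0.531,-0.01,0.28],[1,-0.11,0.64,-0.01,0.34],[1,-0.11,0.64,-0.01,0.34]]
  ]
}}

```text
time_s: 23.4
ee_pos: [0.5643, -0.0497, 0.1149]
eef_rot: [[0.581, 0.814, 0.002], [0.814, -0.581, 0.001], [0.002, 0.001, -1.0]]
wrist_force: [-3.8, 1.3, 14.3]
finger_gap: 0.021
```

```bash
python3 - <<'E'
from h import *
np.set_printoptions(precision=4,suppress=True)
s=get_state(); print(s['time_s'],s['ee_pos'],s['wrist_force'],s['wrist_torque'])
R=s['eef_rot'];print('tool F',R.T@s['wrist_force'],R.T@s['wrist_torque'],'ang',np.degrees(np.arctan2(R[1,0],R[0,0])))
c=grab('scene','s10');cv2.imwrite('pics/c12.png',cv2.resize(c['img'][170:250,200:270],None,fx=7,fy=7,interpolation=cv2.INTER_CUBIC))
E
```

```text
23.4 [ 0.5643 -0.0497  0.1149] [-3.7715  1.2839 14.3448] [-0.4118  1.1329 -0.3797]
tool F [ -1.1142  -3.8031 -14.3506] [ 0.6816 -0.9939  0.3804] ang 54.459163709860995
```

View pics/c12.png

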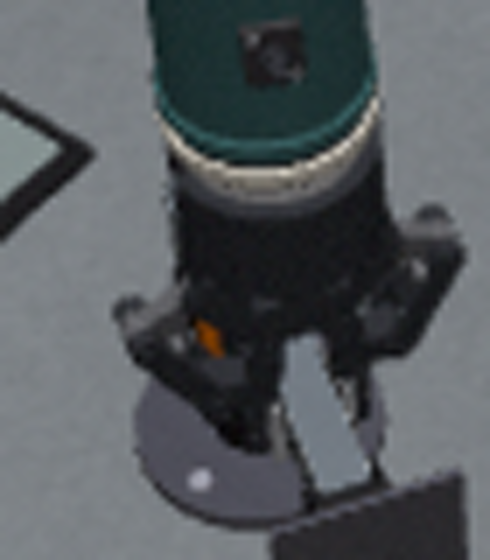

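>>> {"name": "move_arm", "arguments": {
  "commands": [
    [[1,0,0.038,0,0.02],[1,-0.001,0.077,0,0.04],[1,-0.003,0.115,0,0.06],[1,-0.006,0.153,0,0.08]]
  ]
}}

```text
time_s: 23.95
ee_pos: [0.5699, -0.0541, 0.1149]
eef_rot: [[0.644, 0.765, 0.002], [0.765, -0.644, 0.002], [0.002, 0.0, -1.0]]
wrist_force: [-3.7, 2.0, 15.0]
finger_gap: 0.0208
```

>>> {"name": "move_arm", "arguments": {
  "commands": [
    [[1,0,0.029,0,0.015],[1,0,0.058,0,0.03]]
  ]
}}

```text
time_s: 24.2
ee_pos: [0.5721, -0.0559, 0.1149]
eef_rot: [[0.667, 0.745, 0.001], [0.745, -0.667, 0.002], [0.002, -0.0, -1.0]]
wrist_force: [-3.9, 1.0, 15.1]
finger_gap: 0.0214
```

>>> {"name": "move_arm", "arguments": {
  "commands": [
    [[1,0,0.029,0,0.015],[1,0,0.058,0,0.03]]
  ]
}}

```text
time_s: 24.45
ee_pos: [0.5741, -0.0579, 0.1148]
eef_rot: [[0.689, 0.725, 0.001], [0.725, -0.689, 0.002], [0.002, -0.0, -1.0]]
wrist_force: [-5.9, 1.8, 15.1]
finger_gap: 0.0207
```

```bash
cat > st.py <<'E'
from h import *
np.set_printoptions(precision=4,suppress=True)
s=get_state(); print(s['time_s'],s['ee_pos'],s['wrist_force'],s['wrist_torque'])
R=s['eef_rot'];print('tool F',R.T@s['wrist_force'],R.T@s['wrist_torque'],'ang',np.degrees(np.arctan2(R[1,0],R[0,0])))
p=s['ee_pos'][:2]-[.509,-.1275];print('polar',np.hypot(*p),np.degrees(np.arctan2(p[1],p[0])))
E
python3 st.py
```

```text
24.45 [ 0.5741 -0.0579  0.1148] [-5.8631  1.7844 15.0528] [-0.2865  1.4766 -0.2468]
tool F [ -2.7163  -5.4846 -15.0562] [ 0.8727 -1.2247  0.2488] ang 46.46762382560659
polar 0.09531279826927107 46.929650644478436
```

>>> {"name": "move_arm", "arguments": {
  "commands": [
    [[1,0,0.019,0,0.01],[1,0,0.038,0,0.02]]
  ]
}}

```text
time_s: 24.7
ee_pos: [0.5755, -0.0592, 0.1148]
eef_rot: [[0.703, 0.711, 0.001], [0.711, -0.703, 0.002], [0.002, -0.0, -1.0]]
wrist_force: [-3.8, 0.9, 15.8]
finger_gap: 0.0205
```

>>> {"name": "move_arm", "arguments": {
  "commands": [
    [[1,0,0.019,0,0.01],[1,0,0.038,0,0.02]]
  ]
}}

```text
time_s: 24.95
ee_pos: [0.5768, -0.0605, 0.1148]
eef_rot: [[0.717, 0.697, 0.001], [0.697, -0.717, 0.002], [0.002, -0.0, -1.0]]
wrist_force: [-4.1, 1.6, 14.7]
finger_gap: 0.0207
```

```bash
python3 st.py
```

```text
24.95 [ 0.5768 -0.0605  0.1148] [-4.1495  1.5604 14.7318] [-0.2279  1.42   -0.1771]
tool F [ -1.8606  -4.0171 -14.7336] [ 0.8259 -1.177   0.1791] ang 44.18477440578802
polar 0.09529717930231253 44.66726454599131
```

>>> {"name": "move_arm", "arguments": {
  "commands": [
    [[1,0,0.019,0,0.01],[1,0,0.038,0,0.02]]
  ]
}}

```text
time_s: 25.2
ee_pos: [0.5781, -0.0618, 0.1148]
eef_rot: [[0.731, 0.683, 0.001], [0.683, -0.731, 0.002], [0.002, -0.0, -1.0]]
wrist_force: [-5.1, 2.3, 15.0]
finger_gap: 0.021
```

>>> {"name": "move_arm", "arguments": {
  "commands": [
    [[1,0,0.019,0,0.01],[1,0,0.038,0,0.02]]
  ]
}}

```text
time_s: 25.45
ee_pos: [0.5787, -0.0625, 0.1147]
eef_rot: [[0.744, 0.669, -0.001], [0.669, -0.744, 0.003], [0.001, -0.002, -1.0]]
wrist_force: [-6.6, 6.8, 15.9]
finger_gap: 0.0208
```

```bash
python3 st.py
```

```text
25.45 [ 0.5787 -0.0625  0.1147] [-6.648   6.7846 15.9245] [-0.0622  1.6828  0.362 ]
tool F [ -0.385   -9.5257 -15.9037] [ 1.0795 -1.2937 -0.3577] ang 41.96514443998929
polar 0.09535310155691801 43.01495486852084
```

Contact with the pin: the sideways force rose from 4.5 to 9.5 N at a bar angle of about 43° (predicted 42.6°). I press slightly and hold.

>>> {"name": "move_arm", "arguments": {
  "commands": [
    [[1,0,0.01,0,0],[1,0,0.01,0,0],[1,0,0.01,0,0]]
  ]
}}

```text
time_s: 25.82
ee_pos: [0.5788, -0.0624, 0.1147]
eef_rot: [[0.743, 0.669, -0.001], [0.669, -0.743, 0.003], [0.001, -0.003, -1.0]]
wrist_force: [-7.3, 6.2, 16.6]
finger_gap: 0.0208
```

```bash
python3 st.py
```

```text
25.825 [ 0.5788 -0.0624  0.1147] [-7.3331  6.231  16.6345] [-0.0784  1.6635  0.2227]
tool F [ -1.2617  -9.5843 -16.609 ] [ 1.055  -1.2894 -0.2179] ang 41.99683120750264
polar 0.09538948180731194 43.000704255833874
```

>>> {"name": "move_arm", "arguments": {
  "commands": [
    [[1,0,0,-0.02,0],[1,0,0,-0.02,0],[0.6,0,0,-0.02,0],[0.3,0,0,-0.02,0],[0,0,0,-0.02,0],[0,0,0,-0.02,0],[0,0,0,-0.02,0],[0,0,0,-0.02,0],[0,0,0,-0.02,0]]
  ]
}}

```text
time_s: 26.95
ee_pos: [0.5791, -0.0646, 0.1136]
eef_rot: [[0.744, 0.668, 0.0], [0.668, -0.744, 0.0], [0.0, 0.0, -1.0]]
wrist_force: [0.5, -0.1, -0.1]
finger_gap: 0.0854
```

```bash
python3 st.py; python3 - <<'E'
from h import *
grab('wrist','w11')
E
```

```text
26.95 [ 0.5791 -0.0646  0.1136] [ 0.4973 -0.0886 -0.1364] [-0.0065 -0.0274  0.0482]
tool F [0.3107 0.3982 0.1364] [-0.0232  0.016  -0.0482] ang 41.92631388503683
polar 0.09419706316944507 41.875376788293536
```

View pics/w11.png

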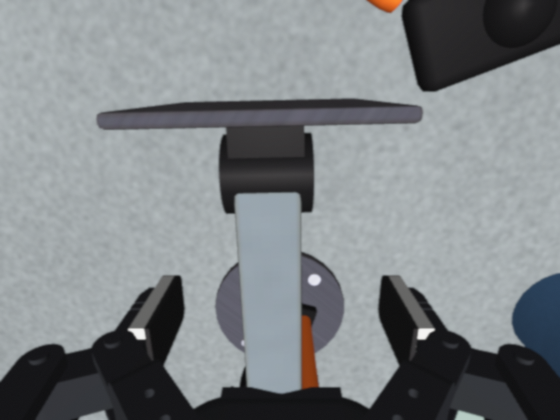

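Wrist view: the bar (235–300 across) is free between the open fingers and lies against the orange pin at (309,350). Forces are about zero. Retreat straight up.

>>> {"name": "move_arm", "arguments": {
  "commands": [
    [[0,0,0,-0.3,0],[0,0,0,-0.8,0],[0,0,0,-1.5,0],[0,0,0,-2.3,0],[0,0,0,-3.1,0],[0,0,0,-3.9,0],[0,0,0,-4.5,0],[0,0,0,-5,0],[0,0,0,-5,0],[0,0,0,-5,0]]
  ]
}}

```text
time_s: 28.25
ee_pos: [0.5787, -0.0645, 0.363]
eef_rot: [[0.744, 0.668, -0.001], [0.668, -0.744, 0.0], [-0.0, -0.001, -1.0]]
wrist_force: [1.0, -0.1, -0.2]
finger_gap: 0.0856
```

>>> {"name": "move_arm", "arguments": {
  "commands": [
    [[0,-0.5,0.5,0,0],[0,-1.0,1.5,0,0],[0,-1.5,2.5,0,0],[0,-2,3.5,0,0],[0,-2.5,4.5,0,0],[0,-2.5,4.5,0,0],[0,-2.5,4.5,0,0]]
  ]
}}

```text
time_s: 29.12
ee_pos: [0.6358, -0.3151, 0.3613]
eef_rot: [[0.744, 0.668, -0.003], [0.668, -0.744, 0.002], [-0.001, -0.004, -1.0]]
wrist_force: [0.0, 0.7, -0.7]
finger_gap: 0.0851
```

```bash
python3 st.py; python3 - <<'E'
from h import *
t=grab('top','t12');c=grab('scene','s12')
cv2.imwrite('pics/c13.png',cv2.resize(c['img'][160:280,180:310],None,fx=5,fy=5,interpolation=cv2.INTER_CUBIC))
E
```

```text
29.125 [ 0.6358 -0.3151  0.3613] [ 0.0107  0.6919 -0.7377] [-0.0049  0.0023 -0.019 ]
tool F [ 0.4705 -0.505   0.7393] [-0.0021 -0.0049  0.019 ] ang 41.89468868993148
polar 0.22641206312826706 -55.940187044180774
```

View pics/c13.png

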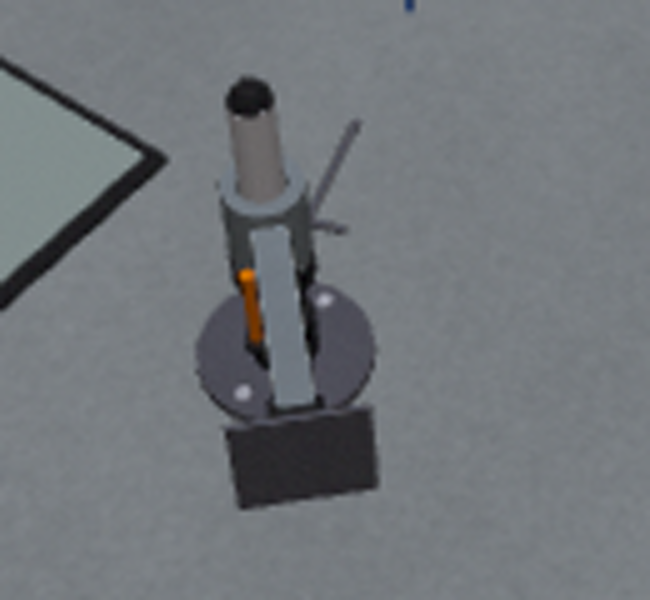

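View pics/t12.png

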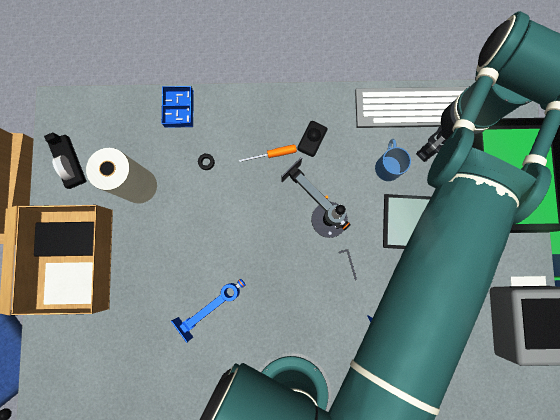

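```bash
python3 - <<'E'
from h import *
np.set_printoptions(precision=4,suppress=True)
t=load('t12')['img'].astype(np.uint8);cv2.imwrite('pics/c14.png',cv2.resize(t[150:245,270:365],None,fx=6,fy=6,interpolation=cv2.INTER_CUBIC))
a=load('top0')['img'].astype(int);b=load('t12')['img'].astype(int)
d=(np.abs(a-b).max(2)>40)[:290,60:350]; n,l,st,c=cv2.connectedComponentsWithStats(d.astype(np.uint8)); print([(st[i].tolist()) for i in range(1,n) if st[i,4]>8])
E
```

```text
[[221, 158, 39, 46, 290], [259, 191, 31, 39, 281], [188, 215, 22, 17, 93], [187, 217, 10, 9, 33], [130, 224, 57, 27, 301]]
```

View pics/c14.png

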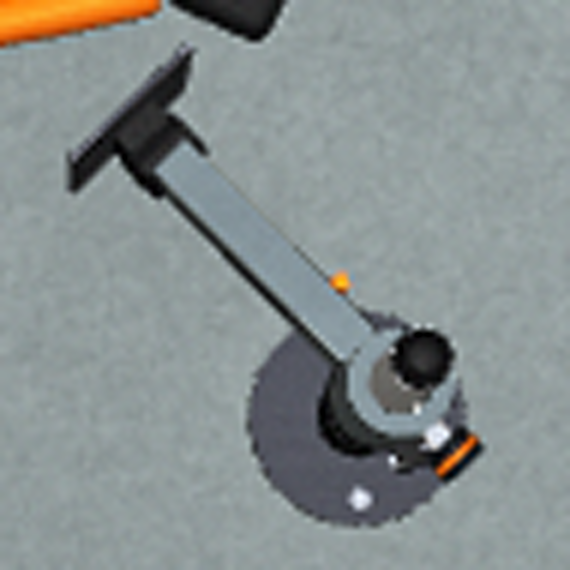

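The bar lies against the orange pin at crop (341,282). Between the first and last top views, only the arm's own places changed in the part I compared. Handing in.

```bash
python3 - <<'E'
from h import *
np.set_printoptions(precision=4,suppress=True)
t=load('t12');C=lambda x,y:((x+.5)/6-.5+270,(y+.5)/6-.5+150)
h=onz(t,*C(404,382),.16);p=onz(t,*C(130,120),.175);print(h,p,np.degrees(np.arctan2(*(p-h)[1::-1])))
s=get_state();print(s['dq'],s['wrist_force']);print(sign_off())
E
```

```text
[ 0.5074 -0.1283  0.16  ] [ 0.6247 -0.0084  0.175 ] 45.64786942364707
[ 0.5658 -0.8868 -0.3101 -0.1967 -0.0767 -0.0093] [-0.1787 -0.0969  0.2732]
the job is handed in; nothing more can be done
None
```

The grey tablet arm is on the desk pole, seated on the height collar with its bar against the orange stop pin. I let go there and handed the job in at about 29 s; no verdict came back.

- **Fitting:** I gripped the bar near its grip point, turned it to point left and lowered the hub over the pole, easing sideways where the wrist force showed it touching. It met the collar at about 0.100 m. I held it there with roughly 12–15 N on the collar, estimated as the push beyond the sliding drag.
- **Swing:** I turned the arm clockwise until the sideways force rose from about 5 to 9.5 N, with the bar at about 43°; the picture had predicted 42.6°. I held it briefly, opened the gripper and backed away.

**Last checks:**
- The wrist force was near zero after release.
- The scene and top views show the hub square on the collar and the bar touching the pin.
- Comparing the first and last top views, only the places where the arm was and now is had changed. The tablet and mug were outside that comparison and look unmoved by eye, but the robot partly covered the tablet.

**Disagreements:**
- A coarse reading of the last top view puts the bar at 45.6°, against 43° from the wrist pose. I put this down to the plate reading, as the bar visibly touches the pin.
- Before lowering, the camera estimates of the hub's sideways position differed by about 3 mm either way. I settled it by feel.
- The final gap to the collar was judged only from the pictures and the contact height.

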